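# Present a reaction vial to the inspection camera

### The job

Lever the amber cover of the vial block fully back past upright with the spatula's blade, keeping the gripper's fingers off it, and lay the spatula down flat on the bench. Then lift out the vial with the blue cap and show its base to the inspection camera: hold the vial so that the centre of its base is 90 mm straight out from the lens with the base squarely facing the lens (cap end up and away, vial in line with the viewing direction), and finish still holding it there, steady. Leave the other vials, the bottle and the jar where they are, and do not touch the camera.

Things in the scene. Friction and masses are not known exactly. Their poses are not given: they have to be found in the camera images.
- block: Fixed white stirrer, 185 x 210 mm, 62 mm tall, carrying an aluminium block 114 (x) x 200 mm (y), its top 110 mm above the bench. Origin: on the bench under the block's centre. x points from the front (knobs) to the rear (hinge), y left, z up. Three round sockets 28 mm wide, 30 mm deep, at x = -10 mm, y = -62, 0, +62 mm.
- cover (a joint): Hinge angle of the amber see-through cover (hood 112 x 196 mm, 46 mm tall, 0.16 kg, 3 mm walls, open below) shut over the vials on the block's top. 0 = shut, 1.57 upright, 1.8 rad = end of travel, leaning back. Friction hinge (0.14 N m): it stays at any angle. Lifting it at the lip takes about 2 N.
- cover_hinge (a point): Point in the middle of the cover's hinge line, at the rear edge of the block's top (block frame x = +57 mm, y = 0, z = 110 mm). Hinge line runs along the block's y.
- cover_lip (a point): Middle of the lower front edge of the cover's lip: a red strip 5 mm thick, 150 mm wide along the block's y, jutting 18 mm forward past the block's front face, level with the block's top, free air under it (the white stirrer top is 48 mm lower). 132 mm from the hinge line; moves with the cover.
- spatula: Stiff spatula lying on the bench, 160 mm long, 70 g. Green handle 100 long x 14 wide x 18 mm tall; steel blade 18 mm wide, 3 mm thick, reaching 60 mm past the handle, at mid height (8 to 11 mm above the underside). Origin: centre of the handle's underside; x along it to the blade, z up.
- spatula_tip (a point): Middle of the end edge of the spatula's blade, 110 mm from the spatula's origin along its x, 9.5 mm above its underside.
- vial_blue: The wanted vial: amber glass, 26 mm diameter, with a round BLUE screw cap, 30 mm diameter and 20 mm tall (from 44 to 64 mm above the base); 64 mm tall in all, about 50 g. Origin: centre of its base; z points to the cap. Stands in one of the three sockets (30 mm deep, so the cap spans 14 to 34 mm above the block's top).
- vial_white_a: A like vial with a white cap, in another socket; to be left there.
- vial_white_b: A like vial with a white cap, in another socket; to be left there.
- camera: Head of an inspection camera fixed on a stand: black barrel 42 mm diameter, 62 mm long, white light ring 52 mm diameter round the lens. Origin: centre of the lens face, 90 mm above the bench. z: viewing direction, out of the lens, up and leaning 30 degrees from vertical, roughly towards the robot. A steel rod (16 mm diameter, top 132 mm above the bench) stands 55 mm behind the lens.
- focus (a point): Focal point of the camera: in the air 90 mm straight out of the lens (camera frame 0, 0, 90 mm).
- bottle: Bystander: amber bottle with white cap, 86 mm diameter, 190 mm tall; origin at the centre of its underside.
- jar: Bystander: clear jar with black lid, 68 mm diameter, 75 mm tall; origin at the centre of its underside.
Mind the look-alikes: they are no part of the job. There is more than one size of the spatula; the one meant has the size given above. Of the things that look like the part that bears camera, take the one that is farthest from the robot's base at the start.

How it is judged:
By the outcome, as a careful person would: the job done as asked, in the order asked, and still so for the second after the job is handed in, while the arm keeps its last pose, push and grip.
It also fails if it takes over 61 s, if anything falls off the work surface, if the arm or the gripper's body presses on something with over 40 N, if the wrist force passes 120 N, or if a joint passes its speed limit or range.

### The arm

A 6-joint arm with a two-finger parallel gripper is mounted at the origin on the work surface. World frame = base frame: x ahead of the robot, y to its left, z up, the work surface at z = 0. Lengths are in m, angles in degrees, forces in N, time in s.
With the tool pointing down it reaches from about 0.35 to 0.875 m from the base axis. Payload 15.5 kg.
Tool frame: the origin (TCP) lies on the centre line of the jaws, within the pads' length; the fingertips stand 11 mm ahead of it and the grasp point (between the pads) lies 8 mm behind it; z points along the fingers, y is the line along which they close (so a half turn about z gives the same grasp; the last joint's range is limited). The gripper opens to 85 mm and grips with 20 to 120 N. Pads are 22 mm wide; open, the fingers measure 114 mm over their backs; the gripper's body (76 mm by 85 mm) begins 54 mm behind the grasp point. The pads swing forward as they close: fully open they stand 13 mm farther back than shut.
Start: joints at [64.945, 28.281, 77.091, -0, 74.628, -5.472], TCP at [0.209, 0.589, 0.242] pointing down, gripper open.
Joint ranges: [-166.48, 166.48], [-47.26, 123.95], [12.59, 153.08], [-70.14, 250.14], [6.76, 159.57], [-176.63, 176.63]. Speed limits (degrees/s): [108.29, 108.29, 147.25, 172.46, 172.46, 172.46].

### API

Orientations are given as [roll, pitch, yaw] about the fixed x, y, z axes, in that order (R = Rz(yaw) Ry(pitch) Rx(roll)).
In Python, from workcell import manip gives the robot as it stands.
- The arm moves only by the shell command python3 -m jog 'ROWS'. ROWS is JSON, a list that holds one entry, the list of rows, each a list of 5 numbers: the shift along the world's x, y, z in m, then the turn about the world's z in degrees, then the opening, from -1 (shut) to 1 (fully open). A call has 1 to 5 rows; each row is the pose to reach, as a shift and turn from the pose commanded when the call began; what a row does not reach only later rows make up. A row lasts 1/12 s, in which the tool goes at most 41.7 mm and 7.16 degrees, less where a joint would pass 70% of its speed; a pose out of reach is approached as far as the arm can. A call with a gripper value outside its range is refused whole. The fingers move at their own pace and stop on an object; the grip force is fixed at half the most. Time passes only in rows, so rows that repeat a pose let the fingers close. It gives the time, the measured TCP pose, the force, the opening and the grip force at its end, in the units of the state.
- manip.sense(): the state, without advancing time (a new reading comes with each control period).
- manip.grab_frame(name): name is "scene" or "top"; returns a dict with "frame" (384x512x3 uint8, red, green, blue), "range_z" (384x512 float32, m along the optical axis (not along the pixel's ray), 0 where there is no reading), "camera_matrix" (3x3 intrinsics, pixels), "T" (4x4, takes a point from camera to world coordinates). Camera axes: x right, y down, z forward; pixel columns grow to the right and rows downward; lengths in m; the calibration is good to about 2 mm. A picture is of the moment at which its call begins.
- manip.close_job(): hands the job in; it is judged then, once.
The state is a dict: "clock": time; "joint_pos": joint angles; "qvel": joint speeds; "joint_torque": joint torques, N m; "tool_pos": TCP position; "orientation": TCP orientation; "contact_force": force on the tool from outside, world axes, zero at the start; "moment": the same for the moment, N m; "grip_width": finger opening in m; "grip_force": force on a finger pad.
Only numpy, scipy, OpenCV 4.12 (cv2) and the standard library are available. Lean on these libraries where they do the work, as an engineer would, in place of code of your own. Each camera call takes 0.05 s, during which the arm holds its last target. There are 200 camera calls.

## Working session

There is one attempt and no reset: what is moved stays moved. The work goes in short steps, Python scripts to look and compute and a shell command to move; the robot and the scene stay as the last step left them, time stands still between calls to the robot, and variables do not carry over. Pictures are saved under pics/ and viewed, at most 10 in all, crops included, and the job is handed in when it is done.

```bash
ls; mkdir -p pics
cat > h.py <<'E'
import numpy as np, cv2
from workcell import manip
def grab(n):
    f=manip.grab_frame(n); np.savez(f'/tmp/{n}.npz',**f); return f
def load(n): return dict(np.load(f'/tmp/{n}.npz'))
def pts(f):
    K=f['camera_matrix'];z=f['range_z'];v,u=np.mgrid[:z.shape[0],:z.shape[1]]
    P=np.stack([(u-K[0,2])/K[0,0]*z,(v-K[1,2])/K[1,1]*z,z],-1)
    return P@f['T'][:3,:3].T+f['T'][:3,3]
def ray(f,u,v,h):
    K=f['camera_matrix'];d=f['T'][:3,:3]@np.array([(u-K[0,2])/K[0,0],(v-K[1,2])/K[1,1],1]);o=f['T'][:3,3]
    return o+d*(h-o[2])/d[2]
def proj(f,p):
    q=f['T'][:3,:3].T@(np.asarray(p)-f['T'][:3,3]);q=f['camera_matrix']@q;return q[:2]/q[2]
def save(img,name,s=1): cv2.imwrite(f'pics/{name}.png',cv2.resize(img[...,::-1],None,fx=s,fy=s,interpolation=cv2.INTER_CUBIC))
E
python3 - <<'E'
from h import *
for n in('scene','top'):
    f=grab(n); save(f['frame'],n+'0',1.56); print(n,f['T'].round(3).tolist(),f['camera_matrix'].round(1).tolist())
print(manip.sense())
E
```

```text
pics
scene [[0.325, 0.598, -0.732, 1.395], [0.946, -0.198, 0.258, -0.322], [0.009, -0.777, -0.63, 0.881], [0.0, 0.0, 0.0, 1.0]] [[423.6, 0.0, 258.4], [0.0, 423.6, 192.3], [0.0, 0.0, 1.0]]
top [[-0.02, -0.992, 0.125, 0.358], [-1.0, 0.02, -0.001, 0.014], [-0.001, -0.125, -0.992, 1.378], [0.0, 0.0, 0.0, 1.0]] [[435.9, 0.0, 258.2], [0.0, 435.9, 189.7], [0.0, 0.0, 1.0]]
{'clock': 0.1, 'joint_pos': array([ 6.49432099e+01,  2.83099346e+01,  7.71235928e+01, -1.06563780e-03,
        7.46269862e+01, -5.47022729e+00]), 'qvel': array([ 0.03117747, -0.0222392 , -0.15410555,  0.01018542, -0.10003468,
       -0.02283161]), 'joint_torque': array([ 2.97091188e-03, -8.83589101e+01, -3.84568083e+01,  5.83351607e-05,
        5.22346105e-03,  1.34903834e-05]), 'tool_pos': array([0.20937684, 0.58856344, 0.24177488]), 'orientation': array([-1.79939664e+02, -4.74613928e-03,  1.60413718e+02]), 'contact_force': array([ 0.40922656, -0.12087592, -0.10640242]), 'moment': array([ 0.00090111, -0.04372226, -0.01110279]), 'grip_force': 0.0, 'grip_width': 0.08520215870332108}
```

```bash
python3 -m jog --help 2>&1 | head -20
```

```text
invalid input: not JSON, or not a number
```

View pics/scene0.png

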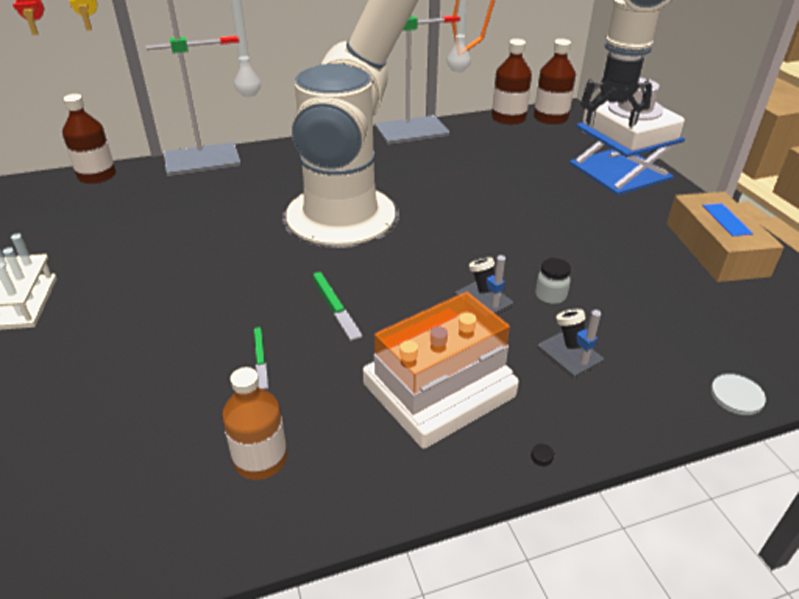

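View pics/top0.png

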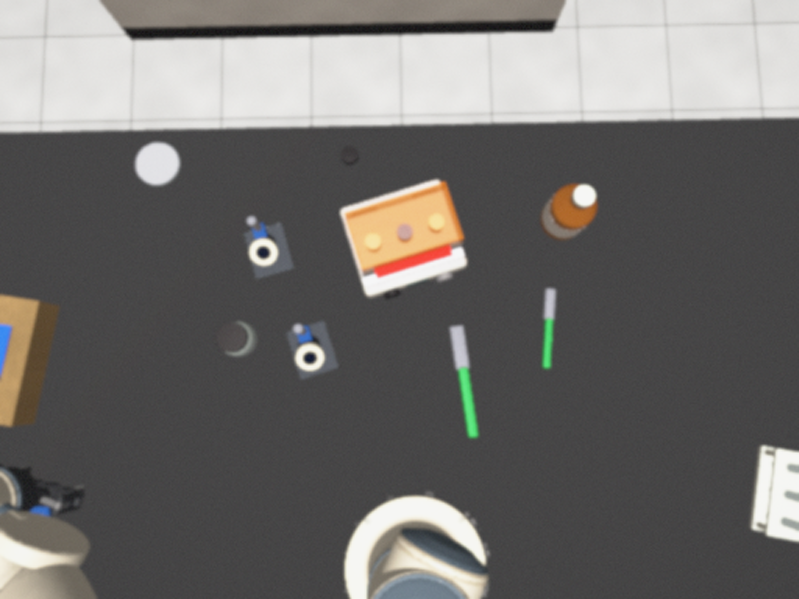

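```bash
cat > m.py <<'E'
from h import *
f=load('top');P=pts(f);hsv=cv2.cvtColor(f['frame'],cv2.COLOR_RGB2HSV)
g=cv2.inRange(hsv,(45,120,80),(80,255,255))
n,l,s,c=cv2.connectedComponentsWithStats(g)
for i in range(1,n):
    if s[i,4]<30: continue
    v,u=np.nonzero(l==i)
    W=np.array([ray(f,a,b,.018)[:2] for a,b in zip(u,v)]); m=W.mean(0); e=np.linalg.eigh(np.cov(W.T))[1][:,1]
    if e[0]<0:e=-e
    t=(W-m)@e; print('green',c[i],'mid',m+e*(t.max()+t.min())/2,'len',np.ptp(t)+.003,'wid',s[i,4]*.0031**2/np.ptp(t),'yaw',np.degrees(np.arctan2(e[1],e[0])))
    # blade: grey pixels along axis
    for d in np.arange(.03,.13,.0025):
        q=np.r_[m+e*d,.0095];uv=proj(f,q);print(int(d*1e4),cv2.getRectSubPix(cv2.cvtColor(f['frame'],cv2.COLOR_RGB2GRAY),(1,1),tuple(map(float,uv)))[0,0],end=' ')
    print()
h=P[...,2]
roi=(P[...,0]>.3)&(P[...,0]<.95)&(abs(P[...,1])<.5)
m=((h>.145)&(h<.165)&roi&(P[...,1]<.12)).astype(np.uint8)
n,l,s,c=cv2.connectedComponentsWithStats(m)
for i in range(1,n):
    if s[i,4]<100: continue
    X=P[l==i];r=cv2.minAreaRect(X[:,:2].astype(np.float32));print('cover',s[i,4],X[:,2].mean(),r)
r=cv2.inRange(hsv,(0,180,140),(4,255,255))|cv2.inRange(hsv,(174,180,140),(180,255,255))
v,u=np.nonzero(r); W=np.array([ray(f,a,b,.115)[:2] for a,b in zip(u,v)]);print('red',len(u),u.mean(),v.mean(),cv2.minAreaRect(W.astype(np.float32)))
m=((h>.055)&(h<.068)&roi).astype(np.uint8);n,l,s,c=cv2.connectedComponentsWithStats(m)
for i in range(1,n):
    if s[i,4]>60:X=P[l==i];print('z62',s[i,4],X.mean(0),cv2.minAreaRect(X[:,:2].astype(np.float32)))
# light rings: white round
w=cv2.inRange(hsv,(0,0,190),(180,70,255))
n,l,s,c=cv2.connectedComponentsWithStats(w)
for i in range(1,n):
    if 20<s[i,4]<2000 and s[i,1]>80:
        X=P[l==i];cc=cv2.minEnclosingCircle(np.argwhere(l==i)[:,::-1].astype(np.float32));print('white',s[i],c[i],X.mean(0),cc, ray(f,*cc[0],X[:,2].mean()))
E
python3 m.py
python3 - <<'E'
from h import *
f=load('scene');save(f['frame'][140:260,180:410],'crop1',3.4)
E
```

```text
green [350.68639053 219.8816568 ] mid [ 0.42824095 -0.27455623] len 0.09764970896867096 wid 0.017158953975627896 yaw -6.115915989774555
300 162 325 163 350 165 375 165 400 165 425 165 450 167 475 170 500 174 525 180 550 188 575 195 600 199 625 199 650 199 675 199 700 198 725 198 750 197 775 197 800 197 825 196 850 197 875 196 900 195 925 195 950 195 975 194 1000 194 1025 194 1050 192 1075 184 1100 166 1125 139 1150 107 1175 81 1200 72 1225 70 1250 70 1275 70 
green [299.70700637 258.23248408] mid [ 0.31452167 -0.11181129] len 0.13904310275641985 wid 0.022180764322927815 yaw 6.935322676557999
300 180 325 179 350 178 375 177 400 177 425 177 450 178 475 179 500 179 525 179 550 178 575 178 600 177 625 175 650 175 675 175 700 175 725 179 750 191 775 198 800 201 825 201 850 200 875 202 900 201 925 200 950 201 975 202 1000 201 1025 201 1050 200 1075 199 1100 199 1125 199 1150 198 1175 197 1200 197 1225 198 1250 197 1275 197 
cover 2645 0.15469296652591952 ((0.6448490619659424, 0.008556380867958069), (0.11499431729316711, 0.19652219116687775), 16.422719955444336)
red 212 264.2641509433962 16
[... 1710 characters left out ...]
  286   30   61 1357] [497.60574797 316.09432572] [ 0.1341777  -0.68865125  0.050959  ] ((500.0, 316.0), 31.953189849853516) [ 0.13385288 -0.69605736  0.050959  ]
white [ 221  318   90   66 1925] [257.78077922 342.14805195] [0.06624421 0.02232837 0.01683228] ((265.3125, 363.125), 45.420230865478516) [0.00490663 0.00096899 0.01683228]
white [  0 341  46  43 876] [ 13.16894977 362.65753425] [0.18096405 0.40507177 0.66149754] ((17.77777862548828, 362.0), 27.514631271362305) [0.18160734 0.39794783 0.66149754]
white [249 347  61  37 721] [279.36199723 364.52981969] [ 0.07990278 -0.02847958  0.32001105] ((279.276123046875, 368.1380615234375), 30.7091007232666) [ 0.07173018 -0.02842296  0.32001105]
```

View pics/crop1.png

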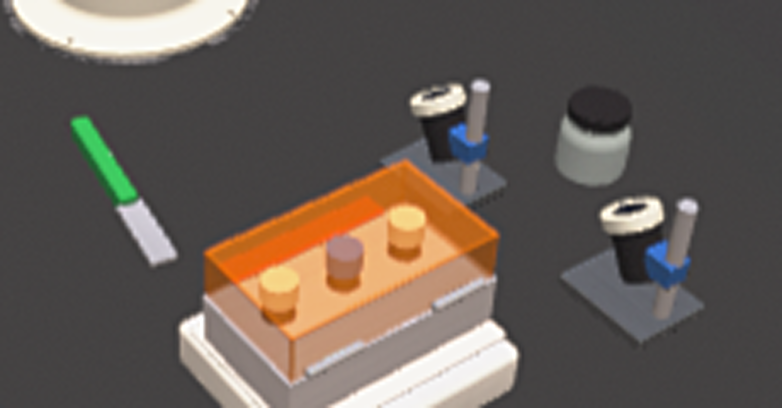

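```bash
python3 -m jog '[[[0.046,-0.173,0,13.3,1],[0.046,-0.173,0,13.3,1],[0.046,-0.173,0,13.3,1],[0.046,-0.173,0,13.3,1],[0.046,-0.173,0,13.3,1]]]'
python3 -m jog '[[[0.046,-0.173,0,0,1],[0.046,-0.173,0,0,1],[0.046,-0.173,0,0,1],[0.046,-0.173,0,0,1],[0.046,-0.173,0,0,1]]]'
python3 -m jog '[[[0.046,-0.173,0,0,1],[0.046,-0.173,0,0,1],[0.046,-0.173,0,0,1],[0.046,-0.173,0,0,1],[0.046,-0.173,0,0,1]]]'
python3 -m jog '[[[0.046,-0.173,0,0,1],[0.046,-0.173,0,0,1],[0.046,-0.173,0,0,1],[0.046,-0.173,0,0,1],[0.046,-0.173,0,0,1]]]'
python3 -m jog '[[[0.045,-0.173,-0.1,0,0],[0.045,-0.173,-0.1,0,0],[0.045,-0.173,-0.1,0,0],[0.045,-0.173,-0.1,0,0],[0.045,-0.173,-0.1,0,0]]]'
```

```text
clock: 0.52
tool_pos: [0.2554, 0.411, 0.2419]
orientation: [-179.8, -0.0, 173.7]
contact_force: [0.4, 1.5, 0.8]
grip_width: 0.0852
grip_force: 0.0
clock: 0.93
tool_pos: [0.3015, 0.2389, 0.2421]
orientation: [-179.9, -0.0, 173.6]
contact_force: [-0.4, 0.5, 0.3]
grip_width: 0.0854
grip_force: 0.0
clock: 1.35
tool_pos: [0.3481, 0.0668, 0.2424]
orientation: [-180.0, 0.0, 173.6]
contact_force: [0.4, -0.4, 0.3]
grip_width: 0.0854
grip_force: 0.0
clock: 1.77
tool_pos: [0.395, -0.1078, 0.2424]
orientation: [-179.9, 0.1, 173.6]
contact_force: [0.1, 1.6, 0.8]
grip_width: 0.0856
grip_force: 0.0
clock: 2.18
tool_pos: [0.4386, -0.2782, 0.1408]
orientation: [180.0, -0.0, 173.7]
contact_force: [-0.0, 0.8, 0.3]
grip_width: 0.0426
grip_force: 0.0
```

```bash
python3 -m jog '[[[0,0.0025,-0.04,0,0],[0,0.0025,-0.08,0,0],[0,0.0025,-0.11,0,0],[0,0.0025,-0.127,0,0],[0,0.0025,-0.127,0,0]]]'
python3 -m jog '[[[0,0,0,0,-1],[0,0,0,0,-1],[0,0,0,0,-1],[0,0,0,0,-1],[0,0,0,0,-1]]]'
python3 -m jog '[[[0,0,0.02,0,-1],[0,0,0.05,0,-1],[0,0,0.08,0,-1],[0,0,0.11,0,-1],[0,0,0.11,0,-1]]]'
python3 - <<'E'
from h import *
f=grab('top');save(f['frame'][160:260,290:420],'g1',5)
E
```

```text
clock: 2.6
tool_pos: [0.4369, -0.2725, 0.0119]
orientation: [179.8, -0.3, 173.7]
contact_force: [-0.6, 1.5, -0.2]
grip_width: 0.0426
grip_force: 0.0
clock: 3.02
tool_pos: [0.4392, -0.2741, 0.0168]
orientation: [-179.9, 0.1, 173.7]
contact_force: [-0.9, 1.0, 11.8]
grip_width: 0.0122
grip_force: 60.1
clock: 3.43
tool_pos: [0.4406, -0.2752, 0.131]
orientation: [-179.7, 0.4, 173.7]
contact_force: [0.5, -0.8, 0.5]
grip_width: 0.0119
grip_force: 58.8
```

View pics/g1.png

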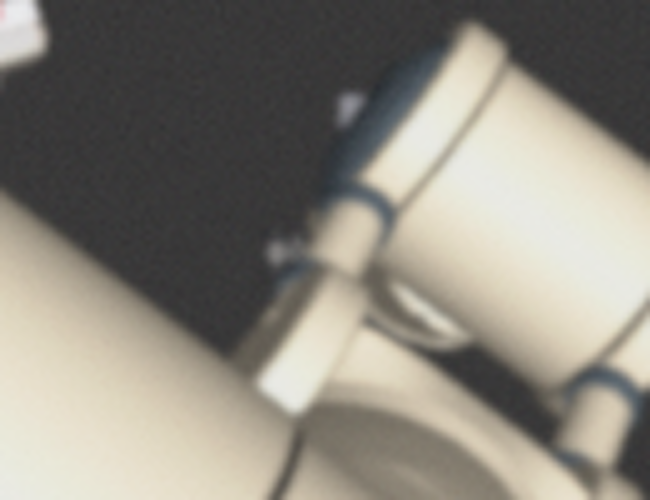

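```bash
python3 -m jog '[[[0.008,0.04,0,5,-1],[0.008,0.08,0,10,-1],[0.008,0.12,0,15,-1],[0.008,0.16,0,20,-1],[0.008,0.2,0,22.6,-1]]]'
python3 -m jog '[[[0,0.026,-0.02,0,-1],[0,0.026,-0.02,0,-1],[0,0.026,-0.02,0,-1],[0,0.026,-0.02,0,-1]]]'
cat > b.py <<'E'
from h import *
import sys
f=grab('scene');g=grab('top')
s=manip.sense();p=s['tool_pos'];y=np.radians(s['orientation'][2]-180);print(p,s['orientation'],s['contact_force'],s['clock'])
O=np.array([.644,.008]);a=np.radians(16.3);R=np.array([[np.cos(a),-np.sin(a)],[np.sin(a),np.cos(a)]])
print('tcp block',R.T@(p[:2]-O))
tip=np.r_[p[:2]+.1*np.array([np.cos(y),np.sin(y)]),p[2]-.0075]
print('tip px',proj(f,tip),proj(g,tip))
save(f['frame'][120:270,190:390],sys.argv[1],4)
E
python3 b.py b1
```

```text
clock: 3.9
tool_pos: [0.4458, -0.0719, 0.1251]
orientation: [180.0, -0.0, -163.4]
contact_force: [1.1, 0.3, -1.2]
grip_width: 0.0122
grip_force: 58.8
clock: 4.23
tool_pos: [0.4466, -0.0479, 0.1053]
orientation: [-180.0, -0.0, -163.7]
contact_force: [0.1, -0.3, -0.8]
grip_width: 0.0124
grip_force: 58.9
[ 0.44686768 -0.04860319  0.10556676] [-1.79970943e+02  3.72764683e-02 -1.63748054e+02] [ 0.10187439 -0.57882309 -0.52426158] 4.3333
tcp block [-0.20509527  0.00100044]
tip px [258.61215752 206.06377639] [268.99270113 181.50772541]
```

View pics/b1.png

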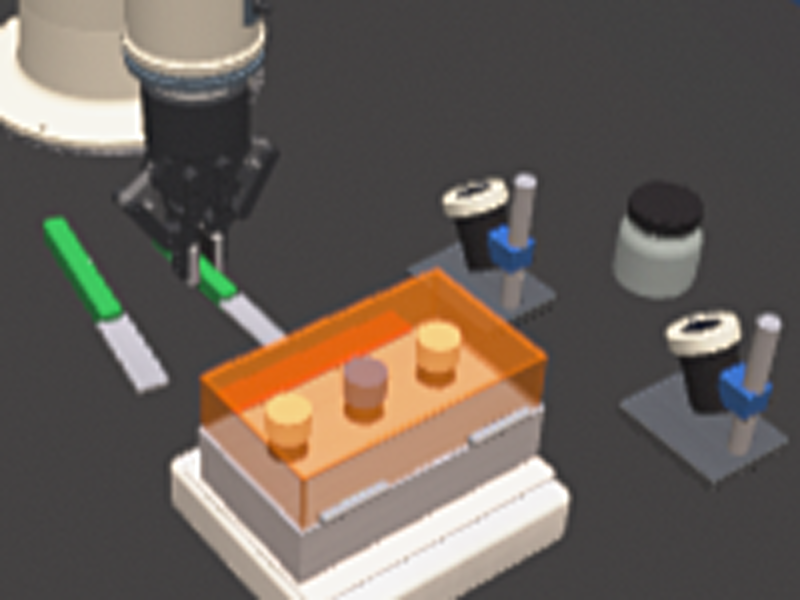

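Run:
```python
from h import *
g=load('top');s=manip.sense();p=s['tool_pos'];y=np.radians(s['orientation'][2]-180);G=g['frame'].astype(int)
for d in np.arange(.04,.16,.005):
    r=[]
    for k in(-.015,-.01,-.005,0,.005,.01,.015):
        q=np.r_[p[:2]+d*np.array([np.cos(y),np.sin(y)])+k*np.array([-np.sin(y),np.cos(y)]),p[2]-.0065]
        u,v=proj(g,q).round().astype(int); r.append(int(G[v,u].sum()/3))
    print(round(d,3),r)
```

```text
0.04 [231, 233, 232, 232, 233, 231, 231]
0.045 [231, 230, 232, 232, 232, 232, 232]
0.05 [229, 229, 230, 231, 231, 232, 233]
0.055 [227, 228, 229, 229, 230, 232, 232]
0.06 [227, 226, 228, 227, 229, 230, 230]
0.065 [224, 226, 225, 227, 227, 229, 226]
0.07 [222, 223, 225, 225, 227, 225, 201]
0.075 [217, 218, 221, 222, 224, 208, 180]
0.08 [211, 216, 216, 220, 214, 202, 163]
0.085 [209, 209, 214, 214, 210, 157, 171]
0.09 [197, 205, 207, 209, 171, 158, 208]
0.095 [194, 193, 201, 197, 167, 196, 211]
0.1 [174, 179, 187, 153, 170, 196, 213]
0.105 [158, 169, 157, 149, 175, 203, 206]
0.11 [171, 172, 160, 157, 191, 195, 204]
0.115 [217, 199, 177, 171, 177, 192, 194]
0.12 [221, 217, 187, 157, 174, 175, 189]
0.125 [218, 218, 202, 160, 160, 167, 169]
0.13 [218, 222, 219, 212, 185, 163, 160]
0.135 [173, 161, 172, 148, 164, 133, 144]
0.14 [118, 120, 115, 120, 114, 119, 115]
0.145 [114, 113, 112, 114, 115, 117, 115]
0.15 [111, 109, 109, 111, 109, 110, 110]
0.155 [101, 103, 103, 102, 104, 103, 101]
```

```bash
python3 -m jog '[[[0.01,0.003,0,0,-1],[0.02,0.006,0,0,-1],[0.03,0.009,0,0,-1],[0.0403,0.0118,0,0,-1],[0.0403,0.0118,0,0,-1]]]'
python3 -m jog '[[[0,0,0.005,0,-1],[0,0,0.01,0,-1],[0,0,0.015,0,-1],[0.001,0,0.02,0,-1],[0.002,0.0005,0.025,0,-1]]]'
python3 - <<'E'
from h import *
s=manip.sense();print(s['contact_force'],s['moment'])
f=grab('scene');save(f['frame'][120:270,190:390],'b2',4)
E
```

```text
clock: 4.75
tool_pos: [0.4897, -0.0357, 0.1055]
orientation: [-179.9, 0.1, -163.7]
contact_force: [0.4, 1.5, 0.2]
grip_width: 0.0125
grip_force: 58.9
clock: 5.17
tool_pos: [0.4882, -0.0354, 0.1309]
orientation: [180.0, -0.0, -163.7]
contact_force: [-1.9, -0.7, -2.6]
grip_width: 0.0122
grip_force: 58.7
[-1.93594074 -0.73584547 -2.63830045] [-0.11645305  0.4639058  -0.07308122]
```

View pics/b2.png

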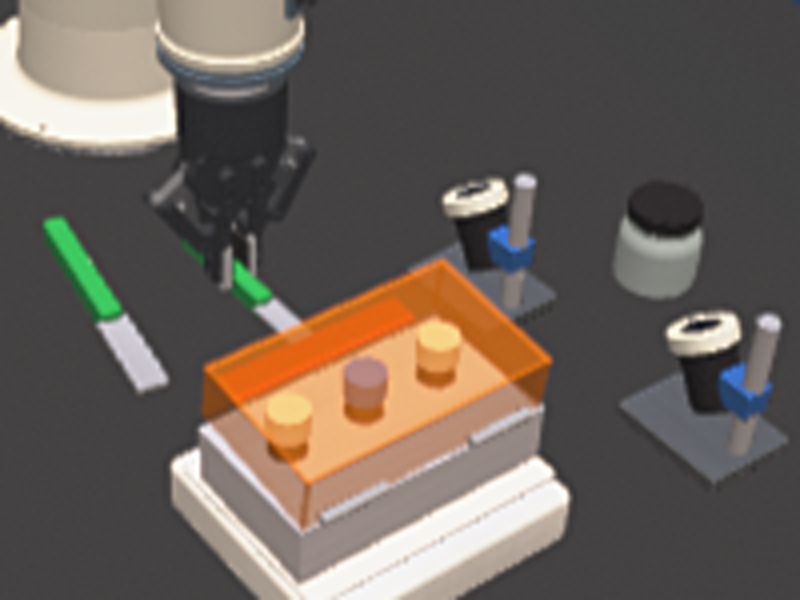

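```bash
python3 -m jog '[[[0.002,0.0006,0.012,0,-1],[0.006,0.0018,0.026,0,-1],[0.0099,0.0029,0.036,0,-1],[0.0146,0.0043,0.045,0,-1],[0.02,0.0058,0.054,0,-1]]]'
python3 -m jog '[[[0.0061,0.0018,0.0083,0,-1],[0.0129,0.0038,0.0161,0,-1],[0.0203,0.006,0.0231,0,-1],[0.0283,0.0083,0.0295,0,-1],[0.0368,0.0108,0.0351,0,-1]]]'
python3 -m jog '[[[0.0089,0.0026,0.0049,0,-1],[0.0182,0.0053,0.0089,0,-1],[0.0277,0.0081,0.012,0,-1],[0.0376,0.011,0.0143,0,-1],[0.0475,0.0139,0.0156,0,-1]]]'
python3 - <<'E'
from h import *
s=manip.sense();print(s['contact_force'],s['moment'])
f=grab('scene');save(f['frame'][100:270,190:390],'b3',3.5)
E
```

```text
clock: 5.63
tool_pos: [0.5085, -0.0295, 0.185]
orientation: [180.0, -0.0, -163.7]
contact_force: [-1.0, -0.1, -2.2]
grip_width: 0.0124
grip_force: 58.8
clock: 6.05
tool_pos: [0.5457, -0.0187, 0.2201]
orientation: [-180.0, 0.0, -163.7]
contact_force: [-0.0, -1.0, -0.7]
grip_width: 0.0126
grip_force: 58.9
clock: 6.47
tool_pos: [0.5934, -0.0047, 0.2355]
orientation: [-180.0, 0.0, -163.7]
contact_force: [-1.0, 0.5, -1.2]
grip_width: 0.0121
grip_force: 59.0
[-1.03870575  0.47922211 -1.23111939] [ 0.01532128  0.15818074 -0.01081496]
```

View pics/b3.png

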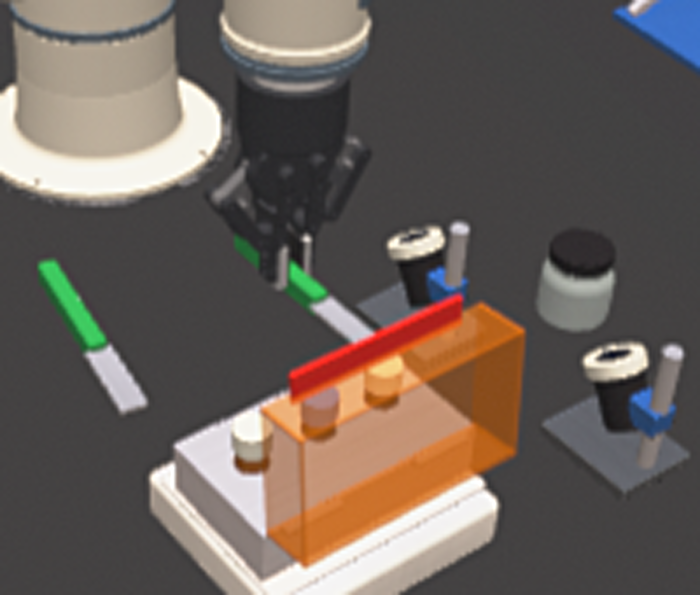

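```bash
python3 -m jog '[[[0.0101,0.0029,0.0005,0,-1],[0.0202,0.0059,0,0,-1],[0.03,0.0088,-0.0013,0,-1],[0.0365,0.0107,-0.002,0,-1],[0.0365,0.0107,-0.002,0,-1]]]'
python3 -m jog '[[[0.003,0.001,0,0,-1],[0.003,0.001,0,0,-1]]]'
cat > lip.py <<'E'
from h import *
O=np.array([.644,.008]);a=np.radians(16.3);R=np.array([[np.cos(a),-np.sin(a)],[np.sin(a),np.cos(a)]])
s=manip.sense();print(s['contact_force'],s['moment'],R.T@(s['tool_pos'][:2]-O))
for n in('scene','top'):
    f=grab(n);P=pts(f);hsv=cv2.cvtColor(f['frame'],cv2.COLOR_RGB2HSV)
    m=(cv2.inRange(hsv,(0,180,120),(4,255,255))|cv2.inRange(hsv,(174,180,120),(180,255,255)))>0
    m&=(P[...,2]>.1)&(P[...,2]<.3)&(abs(P[...,0]-.65)<.2); X=P[m]
    B=(X[:,:2]-O)@R; print(n,len(X),'lip block x',np.percentile(B[:,0],[5,50,95]),'z',np.percentile(X[:,2],[5,50,95]))
    t=np.degrees(np.arctan2(X[:,2]-.11,-(B[:,0]-.057)));print('theta',np.percentile(t,[5,50,95]))
E
python3 lip.py
```

```text
clock: 6.93
tool_pos: [0.6292, 0.0059, 0.2322]
orientation: [180.0, -0.2, -163.7]
contact_force: [-3.4, -0.8, 0.6]
grip_width: 0.0124
grip_force: 59.1
clock: 7.1
tool_pos: [0.6296, 0.0064, 0.2316]
orientation: [179.9, -0.4, -163.7]
contact_force: [-18.5, -6.3, 1.9]
grip_width: 0.0124
grip_force: 59.4
[-18.46045675  -6.31313411   1.9014907 ] [-0.93568495  2.83047327 -0.06634476] [-0.014325   0.0024727]
scene 229 lip block x [0.09181591 0.09422989 0.0966528 ] z [0.22549211 0.23557214 0.23997579]
theta [105.24669431 106.90661816 107.46262117]Traceback (most recent call last):
  File "lip.py", line 8, in <module>
    B=(X[:,:2]-O)@R; print(n,len(X),'lip block x',np.percentile(B[:,0],[5,50,95]),'z',np.percentile(X[:,2],[5,50,95]))
                                                  ~~~~~~~~~~~~~^^^^^^^^^^^^^^^^^^
    return _quantile_unchecked(
        a, q, axis, out, overwrite_input, method, keepdims, weights)
    return _ureduce(a,
                    func=_quantile_ureduce_func,
    ...<5 lines>...
                    overwrite_input=overwrite_input,
                    method=method)
    r = func(a, **kwargs)
    result = _quantile(arr,
                       quantiles=q,
    ...<2 lines>...
                       out=out,
                       weights=wgt)
    slices_having_nans = np.isnan(arr[-1, ...])
                                  ~~~^^^^^^^^^
IndexError: index -1 is out of bounds for axis 0 with size 0
```

```bash
python3 -m jog '[[[-0.03,-0.0085,0,0,-1],[-0.06,-0.017,0,0,-1],[-0.09,-0.0255,0,0,-1],[-0.115,-0.0335,0,0,-1],[-0.14,-0.07,0,0,-1]]]'
python3 -m jog '[[[-0.015,-0.035,-0.015,-5,-1],[-0.03,-0.07,-0.03,-10,-1],[-0.045,-0.105,-0.045,-15,-1],[-0.05,-0.14,-0.06,-20,-1],[-0.05,-0.17,-0.08,-22.6,-1]]]'
python3 -m jog '[[[0,-0.036,-0.03,0,-1],[0,-0.036,-0.06,0,-1],[0,-0.036,-0.09,0,-1],[0,-0.036,-0.11,0,-1],[0,-0.036,-0.11,0,-1]]]'
python3 -m jog '[[[0,0,0,0,-1]]]'
python3 - <<'E'
from h import *
f=grab('scene');save(f['frame'][120:300,130:370],'b4',3.3)
E
```

```text
clock: 7.62
tool_pos: [0.4923, -0.0588, 0.233]
orientation: [179.9, 0.0, -163.5]
contact_force: [1.5, -1.5, -0.4]
grip_width: 0.0123
grip_force: 59.0
clock: 8.03
tool_pos: [0.443, -0.2333, 0.1531]
orientation: [-179.9, 0.1, 173.4]
contact_force: [1.0, -0.6, 0.8]
grip_width: 0.0123
grip_force: 59.0
clock: 8.45
tool_pos: [0.4424, -0.2662, 0.0397]
orientation: [179.8, -0.3, 173.7]
contact_force: [-1.2, 1.1, -0.2]
grip_width: 0.0123
grip_force: 59.0
clock: 8.53
tool_pos: [0.4437, -0.2668, 0.0427]
orientation: [179.9, -0.1, 173.7]
contact_force: [-0.2, -0.4, -0.5]
grip_width: 0.0124
grip_force: 59.0
```

View pics/b4.png

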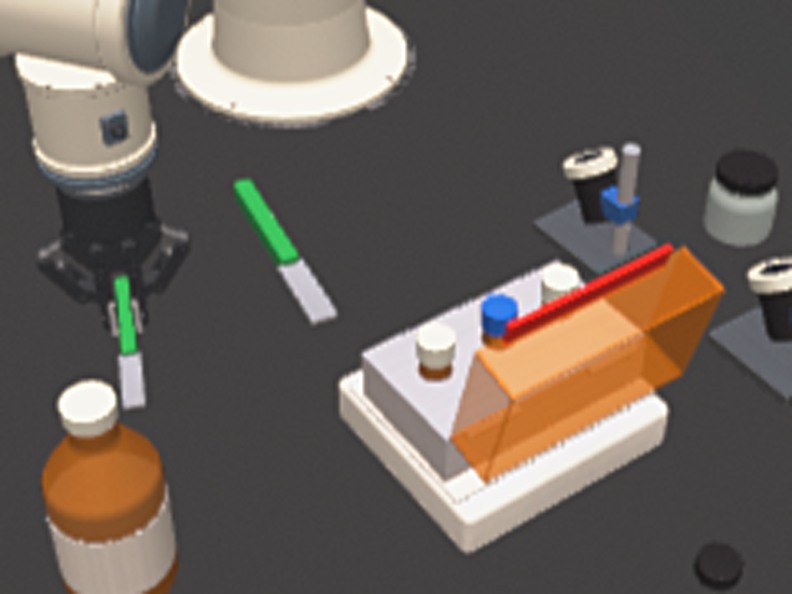

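```bash
python3 -m jog '[[[0,0,-0.012,0,-1],[0,0,-0.02,0,-1],[0,0,-0.024,0,-1],[0,0,-0.025,0,-1],[0,0,-0.025,0,-1]]]'
python3 -m jog '[[[0,0,0,0,-1],[0,0,0,0,-1]]]'
```

```text
clock: 9.0
tool_pos: [0.4442, -0.2671, 0.0184]
orientation: [-180.0, 0.0, 173.7]
contact_force: [-1.0, -0.4, -0.6]
grip_width: 0.0123
grip_force: 59.0
clock: 9.17
tool_pos: [0.4442, -0.2672, 0.0184]
orientation: [-180.0, 0.0, 173.7]
contact_force: [0.6, -0.6, 0.7]
grip_width: 0.0124
grip_force: 59.0
```

```bash
python3 -m jog '[[[0,0,-0.0015,0,-1],[0,0,-0.0015,0,-0.3],[0,0,-0.0015,0,0],[0,0,-0.0015,0,0],[0,0,-0.0015,0,0]]]'
python3 -m jog '[[[0,0,0.03,0,0],[0,0,0.07,0,0],[0,0,0.11,0,0],[0,0,0.15,0,0],[0,0,0.19,0,0]]]'
python3 - <<'E'
from h import *
f=grab('scene');t=grab('top')
for F,n in((f,'scene'),(t,'top')):
    hsv=cv2.cvtColor(F['frame'],cv2.COLOR_RGB2HSV);b=cv2.inRange(hsv,(100,150,90),(125,255,255));P=pts(F)
    k,l,s,c=cv2.connectedComponentsWithStats(b)
    for i in range(1,k):
        X=P[l==i]
        if s[i,4]>15 and abs(np.median(X[:,0])-.63)<.1: 
            cc=cv2.minEnclosingCircle(np.argwhere(l==i)[:,::-1].astype(np.float32));print(n,s[i],c[i],np.median(X,0),ray(F,*c[i],.144),cc,ray(F,*c[i],.134))
    # white caps
    w=cv2.inRange(hsv,(0,0,150),(180,70,255))*((abs(P[...,2]-.143)<.012)&(abs(P[...,0]-.63)<.1)&(abs(P[...,1])<.12)).astype(np.uint8)
    k,l,s,c=cv2.connectedComponentsWithStats(w)
    for i in range(1,k):
        if s[i,4]>15:X=P[l==i];T=X[X[:,2]>.138];print(n,'white cap',s[i],c[i],X.mean(0),len(T),T.mean(0) if len(T) else'')
    # light rings
P=pts(f);hsv=cv2.cvtColor(f['frame'],cv2.COLOR_RGB2HSV)
for F,n in((f,'scene'),(t,'top')):
    P=pts(F);hsv=cv2.cvtColor(F['frame'],cv2.COLOR_RGB2HSV)
    m=(cv2.inRange(hsv,(0,0,170),(180,80,255))>0)&(P[...,2]>.065)&(P[...,2]<.13)&(P[...,1]>.23)&(P[...,1]<.34)&(P[...,0]>.55)&(P[...,0]<.7)
    X=P[m];v,u=np.nonzero(m)
    print(n,'ring',len(X),X.mean(0),X.min(0),X.max(0),u.min(),u.max(),v.min(),v.max())
    c0=np.median(X,0);A=X-c0
    for _ in range(3):
        U,S,V=np.linalg.svd(A-A.mean(0),full_matrices=False);d=abs((A-A.mean(0))@V[2]);A=A[d<.006]
    nn=V[2]*np.sign(V[2][2]);print('normal',nn,'tilt',np.degrees(np.arccos(nn[2])),'az',np.degrees(np.arctan2(nn[1],nn[0])),'pts',len(A),d.std())
    G=np.load
    if len(v)>5: e=cv2.fitEllipse(np.argwhere(m)[:,::-1].astype(np.float32)[cv2.convexHull(np.argwhere(m)[:,::-1].astype(np.int32),returnPoints=False).ravel()]);print('ell',e,ray(F,*e[0],.09))
# stand base plate of far camera in top: gray-blue, and rod clamp
m=cv2.inRange(cv2.cvtColor(t['frame'],cv2.COLOR_RGB2HSV),(90,25,60),(120,110,130));P=pts(t)
m[(P[...,1]<.2)|(P[...,1]>.38)|(P[...,0]<.52)|(P[...,0]>.72)|(P[...,2]>.03)]=0
v,u=np.nonzero(m);W=np.array([ray(t,a,b,.008)[:2] for a,b in zip(u,v)],np.float32);print('plate',len(u),cv2.minAreaRect(W) if len(u) else 0)
save(t['frame'][80:200,130:290],'t5',5)
E
```

```text
clock: 9.58
tool_pos: [0.4441, -0.267, 0.0165]
orientation: [-180.0, 0.0, 173.7]
contact_force: [0.3, 0.1, -0.1]
grip_width: 0.0428
grip_force: 0.0
clock: 10.0
tool_pos: [0.4436, -0.2667, 0.2085]
orientation: [180.0, -0.0, 173.7]
contact_force: [0.6, -1.7, -1.5]
grip_width: 0.0428
grip_force: 0.0
scene [276 210  11  11  88] [280.53409091 214.46590909] [0.64198305 0.00466921 0.14449872] [0.6422703 0.0049025 0.144    ] ((281.0, 215.0), 5.831051826477051) [0.6320612  0.00933643 0.134     ]
scene [370 211  13  13  84] [374.4047619  217.42857143] [0.66238901 0.28510598 0.07082184] [0.72950719 0.23112095 0.144     ] ((375.5, 216.5), 6.5193023681640625) [0.7204813  0.23862313 0.134     ]
scene white cap [294 201  11  10  82] [298.7804878  204.93902439] [0.62199769 0.06506152 0.14375853] 75 [0.62171351 0.06593823 0.14476965]
scene white cap [256 218  12  12 117] [261.64957265 223.82051282] [ 0.65861067 -0.05277974  0.14253281] 95 [ 0.6571815  -0.05238295  0.14443375]
top [256 145   7   9  55] [259.         148.74545455] [0.6325023  0.00725334 0.1424182 ] [0.63238984 0.00725527 0.144     ] ((
[... 757 characters left out ...]
156.77700644657838 pts 96 0.001560186799883172
ell ((367.4610595703125, 202.63766479492188), (8.184050559997559, 23.921768188476562), 81.99498748779297) [0.61890407 0.28588197 0.09      ]
top ring 155 [0.61285021 0.27877746 0.08934451] [0.58959048 0.25325821 0.07322965] [0.63604029 0.30310734 0.10371126] 161 177 153 169
normal [-0.50160909 -0.12183805  0.85647172] tilt 31.077293200061415 az -166.34756437439106 pts 150 0.0014243932086038618
ell ((168.58750915527344, 161.0233612060547), (16.18083381652832, 17.060321807861328), 112.3434829711914) [0.61229129 0.27930407 0.09      ]
plate 200 ((0.638245701789856, 0.28707653284072876), (0.11525250226259232, 0.0749756395816803), 15.667552947998047)
```

View pics/t5.png

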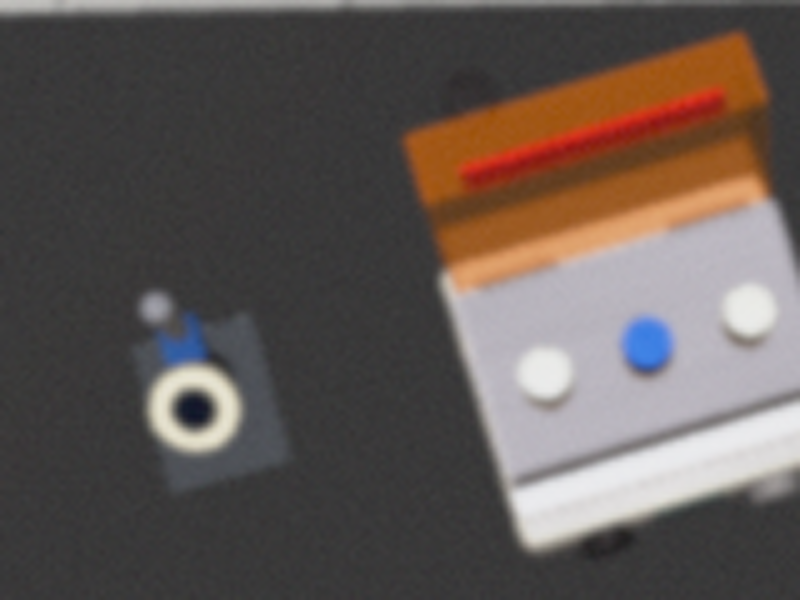

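Run:
```python
from h import *
f=load('scene');t=load('top')
S=f['frame'][190:220,345:390];hsv=cv2.cvtColor(S,cv2.COLOR_RGB2HSV)
for r in range(4,24): print(r+190,' '.join(f'{S[r,c].sum()//3:3d}' for c in range(5,42)))
r=ray(t,161,141,.13);print('rod top',r)
P=pts(t);print('rod pts',P[139:144,159:164].reshape(-1,3).round(3).tolist()[::3])
X=P[150:172,158:181].reshape(-1,3)
```

```text
194  69  78  90 102 103 102  91  89  87  69  63  64  65  66  66  67  67  66  66  65  66  66  66  66  67  67  66  66  65  65  67  66  66  66  66  65  67
195  64  64  63  66  65  65  64  65  65  64  64  65  66  66  65  66  65  65  64  65  64  65  66  66  66  66  66  67  66  65  66  66  65  66  65  66  66
196  66  66  66  66  64  64  65  65  64  65  65  65  65  65  62  62  63  63  63  62  62  60  62  63  65  66  66  66  65  65  64  63  63  65  64  66  66
197  67  66  65  67  65  66  66  66  65  65  63  63  63  64  68  69  66  79  81  93  98  82  81  66  60  64  65  66  65  63  63  66  65  63  63  64  65
198  65  67  66  67  66  66  65  65  62  61  63  70  79 105 138 151 126 141 144 160 185 171 166 127  67  61  65  64  63  76  97 127 126 107  78  62  65
199  66  66  67  67  67  65  64  61  61  72 110 150 125 163 211 232 187 182 178 184 232 245 244 222 110  60  62  63  70 118 169 212 210 183 141  70  61
200  67  66  66  65  66  64  61  68 107 157 199 230 137 122  75  75  56  51  50  75 173 238 240 243 163  70  60  63  73 142 209 213 212 212 206  92  60
201  67  65  66  66  65  62  71 136 
[... 1495 characters left out ...]
  66  66  66  66  66  65  67  66  37  27  28  30  33  36  35  39  38  39  37  42  55  80  90 117  98 105 115 121 125 126 108  67  64  65  67
212  66  67  65  65  66  66  65  65  65  71  54  27  27  30  32  35  36  37  37  40  56  86  97 129 129 128 103 107 117 122 126 125  97  65  64  65  66
213  66  66  66  66  65  65  65  72  84  91  81  33  25  29  33  35  37  36  37  45  89 136 131 128 128 128 103 109 118 123 127 124  76  62  65  66  66
rod top [0.6644544  0.29360919 0.13      ]
rod pts [[0.703, 0.329, 0.002], [0.67, 0.29, 0.132], [0.668, 0.297, 0.129], [0.667, 0.287, 0.131], [0.664, 0.293, 0.131], [0.661, 0.299, 0.131], [0.661, 0.29, 0.133], [0.658, 0.296, 0.131], [0.659, 0.289, 0.126]]
```

```bash
python3 -m jog '[[[0.02,0.03,0,5,0],[0.04,0.06,0,10,0],[0.06,0.09,0,15,0],[0.08,0.12,0,20,0],[0.1,0.15,0,22.6,0]]]'
python3 -m jog '[[[0.025,0.033,0,0,0],[0.05,0.066,0,0,0],[0.075,0.099,0,0,0],[0.091,0.1229,0,0,0],[0.091,0.1229,0,0,0]]]'
python3 -m jog '[[[0,0,-0.02,0,0],[0,0,-0.02,0,0]]]'
```

```text
clock: 10.52
tool_pos: [0.5445, -0.1154, 0.2063]
orientation: [180.0, -0.0, -163.4]
contact_force: [1.6, 0.5, -0.2]
grip_width: 0.0426
grip_force: 0.0
clock: 10.93
tool_pos: [0.6373, 0.0105, 0.2058]
orientation: [180.0, 0.1, -163.5]
contact_force: [-1.2, -1.0, -1.0]
grip_width: 0.0428
grip_force: 0.0
clock: 11.1
tool_pos: [0.6336, 0.0064, 0.1834]
orientation: [179.9, -0.2, -163.6]
contact_force: [-0.7, -0.3, -1.1]
grip_width: 0.0426
grip_force: 0.0
```

```bash
python3 -m jog '[[[0.001,0,-0.025,0,0],[0.001,0,-0.045,0,0],[0.001,0,-0.055,0,0],[0.001,0,-0.058,0,0],[0.001,0,-0.058,0,0]]]'
python3 -m jog '[[[0,0,0,0,-1],[0,0,0,0,-1],[0,0,0,0,-1],[0,0,0,0,-1],[0,0,0,0,-1]]]'
python3 -m jog '[[[0,0,0.006,0,-1],[0,0,0.012,0,-1],[0,0,0.018,0,-1],[0,0,0.023,0,-1],[0,0,0.023,0,-1]]]'
```

```text
clock: 11.52
tool_pos: [0.6357, 0.0056, 0.1283]
orientation: [180.0, -0.1, -163.7]
contact_force: [-0.5, 0.0, 0.3]
grip_width: 0.043
grip_force: 0.0
clock: 11.93
tool_pos: [0.6363, 0.0063, 0.1298]
orientation: [180.0, 0.1, -163.7]
contact_force: [-2.1, 5.0, 3.4]
grip_width: 0.0281
grip_force: 59.2
clock: 12.35
tool_pos: [0.6368, 0.0058, 0.1532]
orientation: [-180.0, 0.1, -163.7]
contact_force: [-0.7, 1.7, 0.4]
grip_width: 0.028
grip_force: 59.4
```

```bash
python3 -m jog '[[[-0.003,-0.001,-0.002,0,-1],[-0.007,-0.002,-0.002,0,-1],[-0.011,-0.0032,-0.002,0,-1],[-0.0145,-0.0042,-0.002,0,-1],[-0.018,-0.0053,-0.002,0,-1]]]'
python3 -m jog '[[[-0.002,-0.0006,0,0,-1],[-0.004,-0.0012,0,0,-1],[-0.007,-0.002,0,0,-1],[-0.007,-0.002,0,0,-1],[-0.007,-0.002,0,0,-1]]]'
cat > v.py <<'E'
from h import *
import sys
s=manip.sense();p=s['tool_pos'];print(p,s['orientation'],s['contact_force'],s['clock'])
f=grab('scene');P=pts(f);hsv=cv2.cvtColor(f['frame'],cv2.COLOR_RGB2HSV)
near=(np.linalg.norm(P[...,:2]-p[:2],axis=-1)<.09)&(P[...,2]>.1)&(P[...,2]<p[2]+.05)
cap=(cv2.inRange(hsv,(100,120,40),(130,255,255))>0)&near
body=(cv2.inRange(hsv,(3,120,20),(25,255,200))>0)&near
for n,m in(('cap',cap),('body',body)):
    k,l,st,c=cv2.connectedComponentsWithStats(m.astype(np.uint8))
    for i in range(1,k):
        if st[i,4]>8:X=P[l==i];print(n,st[i],c[i].round(1),np.median(X,0).round(4),(np.median(X,0)-p).round(4))
u,v=proj(f,p).astype(int);save(f['frame'][max(0,v-45):v+55,u-60:u+60],sys.argv[1],5.5);print('crop org',u-60,max(0,v-45))
E
python3 v.py v1
```

```text
clock: 12.77
tool_pos: [0.6192, 0.0011, 0.1498]
orientation: [-180.0, 0.2, -163.7]
contact_force: [8.0, 8.4, -0.8]
grip_width: 0.028
grip_force: 60.9
clock: 13.18
tool_pos: [0.6121, -0.0011, 0.1497]
orientation: [-180.0, 0.2, -163.7]
contact_force: [6.1, 5.9, 0.5]
grip_width: 0.0284
grip_force: 60.9
[ 0.61209489 -0.00111579  0.14974613] [-1.79986194e+02  1.63389511e-01 -1.63686167e+02] [6.05342312 5.87288715 0.51429362] 13.1833
cap [273 199   9  12  92] [276.8 204.7] [ 6.274e-01 -1.000e-04  1.651e-01] [0.0153 0.001  0.0154]
body [274 210  10  15  96] [278.6 216.6] [6.385e-01 5.000e-04 1.346e-01] [ 0.0264  0.0016 -0.0152]
body [257 231   9   4  25] [261.1 232.6] [ 0.6661 -0.0575  0.1179] [ 0.054  -0.0563 -0.0318]
crop org 214 161
```

View pics/v1.png

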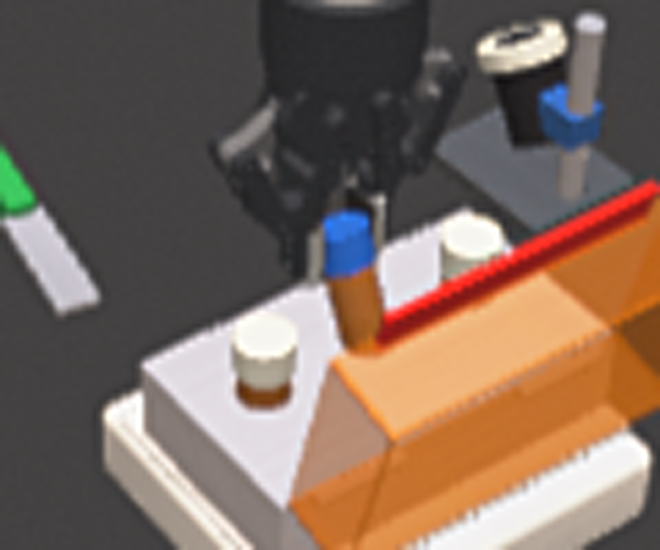

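```bash
python3 -m jog '[[[0,0,0.01,0,-1],[0,0,0.03,0,-1],[0,0,0.05,0,-1],[0,0,0.07,0,-1],[0,0,0.07,0,-1]]]'
python3 -m jog '[[[0,0,0,0,-1],[0,0,0,0,-1]]]'
cat > w.py <<'E'
from h import *
from scipy.optimize import least_squares
s=manip.sense();p=s['tool_pos'];yaw=np.radians(s['orientation'][2]-180);print('tcp',p.round(4),s['orientation'].round(2),s['clock'])
ex=np.array([np.cos(yaw),np.sin(yaw),0]);ey=np.array([-np.sin(yaw),np.cos(yaw),0]);ez=np.array([0,0,1.])
f=grab('scene');P=pts(f);hsv=cv2.cvtColor(f['frame'],cv2.COLOR_RGB2HSV)
near=(np.linalg.norm(P[...,:2]-p[:2],axis=-1)<.07)&(P[...,2]>p[2]-.075)&(P[...,2]<p[2]+.04)
cap=(cv2.inRange(hsv,(100,120,40),(130,255,255))>0)&near
body=(cv2.inRange(hsv,(3,100,20),(25,255,220))>0)&near
def big(m):
    k,l,st,c=cv2.connectedComponentsWithStats(m.astype(np.uint8));return l==1+np.argmax(st[1:,4])
cap,body=big(cap),big(body)
def ip(u,v): # pixel ray -> tool x-z plane
    K=f['camera_matrix'];d=f['T'][:3,:3]@np.array([(u-K[0,2])/K[0,0],(v-K[1,2])/K[1,1],1]);o=f['T'][:3,3]
    return o+d*(ey@(p-o))/(ey@d)
# midline fit on body pixels
v,u=np.nonzero(body)
r=[(u[v==k].mean(),k) for k in np.unique(v)];r=np.array(r);r2=r[2:-3]
A=np.polyfit(r2[:,1],r2[:,0],1);a,b=[ip(np.polyval(A,k),k) for k in(r[1,1],r[-1,1])]
d=a-b;print('midline tilt',np.degrees(np.arctan2(-(d@ex),d[2])),'n',body.sum(),cap.sum(),'rows',len(r))
# 3D cylinder fit of body depth points, axis free
X=(P[body]-p)@np.c_[ex,ey,ez]
Xc=(P[cap]-p)@np.c_[ex,ey,ez]
def res(q,X=X):
    dd=np.array([-np.sin(q[2]),np.sin(q[3]),np.cos(q[2])]);dd/=np.linalg.norm(dd);w=X-np.array([q[0],q[1],0]);return np.linalg.norm(np.cross(w,dd),axis=1)-.013
q=least_squares(res,[0,0,.5,0],loss='soft_l1',f_scale=.001).x
print('cyl tilt',np.degrees(q[2:]),'xy@tcp z',q[:2],'rms',res(q).std())
# joint fit in the tool plane: tilt & offset, body r13
q2=least_squares(lambda q:res([q[0],0,q[1],0]),[0,.5],loss='soft_l1',f_scale=.001).x
print('planar tilt',np.degrees(q2[1]),'x',q2[0])
dd=np.array([-np.sin(q2[1]),0,np.cos(q2[1])]);t=(X-[q2[0],0,0])@dd;tc=(Xc-[q2[0],0,0])@dd
print('body t',np.percentile(t,[0,2,5,95,100]),'cap t',np.percentile(tc,[0,5,95,100]))
E
python3 w.py
```

```text
clock: 13.65
tool_pos: [0.6126, -0.0019, 0.2231]
orientation: [-179.9, 0.3, -163.7]
contact_force: [0.3, 0.3, -0.8]
grip_width: 0.028
grip_force: 60.8
clock: 13.82
tool_pos: [0.6106, -0.0016, 0.2189]
orientation: [180.0, -0.0, -163.7]
contact_force: [-0.3, 0.7, -0.2]
grip_width: 0.0284
grip_force: 60.8
tcp [ 0.6106 -0.0016  0.2189] [ 1.8000e+02 -4.0000e-02 -1.6369e+02] 13.8167
midline tilt 24.987038075727394 n 153 95 rows 17
cyl tilt [20.8244538   0.03865181] xy@tcp z [0.00856638 0.00090092] rms 0.001605935991864561
planar tilt 20.713459621364073 x 0.00851600272784498
body t [-0.04684408 -0.04553816 -0.04387121 -0.00614957 -0.00405128] cap t [-0.00087889  0.00057132  0.01851789  0.03037246]
```

```bash
python3 -m jog '[[[0,0,-0.03,0,-1],[0,0,-0.05,0,-1],[0,0,-0.064,0,-1],[0,0,-0.07,0,-1],[0,0,-0.07,0,-1]]]'
python3 -m jog '[[[-0.003,-0.0009,0,0,-1],[-0.006,-0.0018,0,0,-1],[-0.009,-0.0026,0,0,-1],[-0.0105,-0.003,0,0,-1],[-0.0105,-0.003,0,0,-1]]]'
python3 -m jog '[[[0,0,0.01,0,-1],[0,0,0.03,0,-1],[0,0,0.05,0,-1],[0,0,0.07,0,-1],[0,0,0.07,0,-1]]]'
python3 -m jog '[[[0,0,0,0,-1],[0,0,0,0,-1]]]'
cat >> w.py <<'E'
def rj(q):
    dd=np.array([-np.sin(q[2]),np.sin(q[3]),np.cos(q[2])]);dd/=np.linalg.norm(dd);out=[]
    for Y,R in((X,.013),(Xc,.015)):
        w=Y-np.array([q[0],q[1],0]);tt=w@dd
        k=np.linalg.norm(np.cross(w,dd),axis=1)-R
        if R==.015:k=np.where(k>-.004,k,0)*(Xc[:,2]<np.percentile(Xc[:,2],60))
        out.append(k)
    return np.concatenate(out)
q3=least_squares(rj,q,loss='soft_l1',f_scale=.001).x
print('joint tilt',np.degrees(q3[2:]),q3[:2])
E
python3 w.py
```

```text
clock: 14.28
tool_pos: [0.6104, -0.0014, 0.1473]
orientation: [179.9, -0.1, -163.7]
contact_force: [2.4, 1.2, -0.7]
grip_width: 0.0285
grip_force: 73.2
clock: 14.7
tool_pos: [0.6008, -0.0047, 0.1503]
orientation: [-180.0, 0.1, -163.7]
contact_force: [2.3, -0.8, 5.4]
grip_width: 0.0283
grip_force: 73.3
clock: 15.12
tool_pos: [0.6018, -0.0046, 0.2239]
orientation: [-179.9, 0.3, -163.7]
contact_force: [1.1, -0.2, 0.4]
grip_width: 0.028
grip_force: 73.1
clock: 15.28
tool_pos: [0.6, -0.0044, 0.2194]
orientation: [180.0, -0.0, -163.7]
contact_force: [-0.1, -0.4, -0.2]
grip_width: 0.0285
grip_force: 73.1
tcp [ 0.6    -0.0044  0.2194] [ 1.7999e+02 -4.0000e-02 -1.6368e+02] 15.2833
midline tilt 26.979704838448818 n 156 95 rows 17
cyl tilt [10.71493039 14.26448125] xy@tcp z [ 0.03419221 -0.00998474] rms 0.0044110150686083125
planar tilt 21.497623448568035 x 0.03571147890384439
body t [-0.02804301 -0.02751319 -0.0262431   0.0120325   0.01455454] cap t [0.01655155 0.01793564 0.03616375 0.04442519]
joint tilt [22.27783404  8.6709763 ] [ 0.03260451 -0.01023362]
```

```bash
python3 - <<'E'
s=open('w.py').read()
s=s.replace("q=least_squares(res,[0,0,.5,0],loss='soft_l1',f_scale=.001).x","x0=np.median(X,0)[:2]-[.010,-.005]+[-.55*.025,0]\nq=min((least_squares(res,[x0[0]+g,x0[1],.45,0],bounds=([-.02,-.008,0,-.3],[.02,.008,.9,.3])) for g in(-.004,0,.004) if abs(x0[0]+g)<.02),key=lambda r:r.cost).x")
s=s.replace("[0,.5],loss='soft_l1',f_scale=.001","[q[0],q[2]],loss='soft_l1',f_scale=.002")
open('w.py','w').write(s)
E
python3 w.py; python3 w.py
python3 - <<'E'
from h import *
exec(open('w.py').read().split('# midline')[0])
X=(P[body]-p)@np.c_[ex,ey,ez]; v,u=np.nonzero(body)
for k in np.unique(v): print(k,u[v==k].min(),u[v==k].max(),np.median(X[v==k],0).round(4))
E
```

```text
tcp [ 0.5999 -0.0044  0.2189] [ 1.7997e+02 -8.0000e-02 -1.6368e+02] 15.3333
midline tilt 27.714257376792297 n 158 94 rows 17
cyl tilt [23.97152555 -2.51406177] xy@tcp z [0.01223118 0.00021257] rms 0.001618132307359873
planar tilt 23.445620315121964 x 0.012220458752441873
body t [-0.03733788 -0.0366652  -0.03562383  0.00261612  0.00546271] cap t [0.00701398 0.00921257 0.02696942 0.0341208 ]
joint tilt [23.97269427 -2.51446951] [0.012037   0.00017347]
tcp [ 0.5999 -0.0044  0.2187] [ 1.7996e+02 -9.0000e-02 -1.6368e+02] 15.3833
midline tilt 27.96850181227894 n 158 93 rows 17
cyl tilt [24.47416958 -1.90564023] xy@tcp z [0.01175497 0.00044021] rms 0.0014166156475100508
planar tilt 24.01048460519882 x 0.011677567588980487
body t [-0.03784362 -0.0362511  -0.0350546   0.00268147  0.00512927] cap t [0.00801942 0.00889906 0.02689702 0.03395655]
joint tilt [24.90281074 -2.43772435] [0.01154118 0.00018999]
tcp [ 0.6    -0.0044  0.2187] [ 1.7997e+02 -9.0000e-02 -1.6369e+02] 15.4333
184 278 280 [0.0202 0.0077 0.0056]
185 276 280 [0.021  0.0005 0.0075]
186 271 280 [ 0.0202 -0.0054  0.0047]
187 271 281 [ 0.0207 -0.0056  0.0025]
188 271 281 [ 0.0218 -0.0039 -0.0008]
189 272 281 [ 0.0251 -0.0057 -0.0023]
190 272 281 [ 0.025  -0.0056 -0.0049]
191 272 282 [ 0.0266 -0.0052 -0.0069]
192 272 282 [ 0.0282 -0.0063 -0.0105]
193 273 282 [ 0.0298 -0.0055 -0.0117]
194 273 282 [ 0.0291 -0.005  -0.0144]
195 273 283 [ 0.031  -0.005  -0.0173]
196 274 283 [ 0.0322 -0.0045 -0.0208]
197 274 283 [ 0.0332 -0.005  -0.0226]
198 274 283 [ 0.0347 -0.0056 -0.0245]
199 274 282 [ 0.0353 -0.0079 -0.0271]
200 275 280 [ 0.0354 -0.0091 -0.0282]
```

```bash
python3 -m jog '[[[-0.006,0.027,0.01,0,-1],[-0.013,0.06,0.01,-1,-1],[-0.021,0.095,0.01,-2,-1],[-0.029,0.13,0.01,-2,-1],[-0.037,0.165,0.01,-2,-1]]]'
python3 -m jog '[[[-0.006,0.03,0,0,-1],[-0.012,0.06,-0.005,0,-1],[-0.018,0.085,-0.015,0,-1],[-0.0227,0.1016,-0.022,0,-1],[-0.0227,0.1016,-0.027,0,-1]]]'
python3 -m jog '[[[0,0,0,0,-1],[0,0,0,0,-1],[0,0,0,0,-1]]]'
cat > z.py <<'E'
src=open('w.py').read().split('# midline')[0]
src0=src
T=[];Q=[]
from scipy.optimize import least_squares
for _ in range(4):
    exec(src0.replace("print(","(lambda *a:0)("))
    X=(P[body]-p)@np.c_[ex,ey,ez]; v,u=np.nonzero(body); ks=np.unique(v)
    M=np.array([np.median(X[v==k],0) for k in ks[3:-2]]);T.append(np.degrees(np.arctan(-np.polyfit(M[:,2],M[:,0],1)[0])))
    W=np.array([u[v==k].mean() for k in ks[3:-2]]);A=np.polyfit(ks[3:-2],W,1);a,b=[ip(np.polyval(A,k),k) for k in(ks[3],ks[-3])] if 0 else (None,None)
    th=np.radians(27.7);dd=np.array([-np.sin(th),0,np.cos(th)])
    def res(q):
        w=X-[q[0],q[1],0];return np.linalg.norm(np.cross(w,dd),axis=1)-.013
    q=least_squares(res,[.012,0],loss='soft_l1',f_scale=.002,bounds=([-.01,-.01],[.025,.01])).x
    t=(X-[q[0],q[1],0])@dd;tb=np.percentile(t,1);B=np.array([q[0],q[1],0])+tb*dd
    Q.append(np.r_[q,tb,p+np.c_[ex,ey,ez]@B])
print('tcp',p,s['orientation'],s['contact_force'],s['clock']);print('slope tilt',T);print('x,y,tb, base world');print(np.array(Q).round(4))
E
python3 z.py; python3 w.py
```

```text
clock: 15.9
tool_pos: [0.5628, 0.1619, 0.229]
orientation: [180.0, -0.0, -165.7]
contact_force: [0.8, -0.0, -0.1]
grip_width: 0.0281
grip_force: 73.1
clock: 16.32
tool_pos: [0.5393, 0.265, 0.2012]
orientation: [180.0, -0.1, -165.5]
contact_force: [-1.0, 0.2, -1.7]
grip_width: 0.0283
grip_force: 73.1
clock: 16.57
tool_pos: [0.5412, 0.2614, 0.2027]
orientation: [-180.0, 0.0, -165.7]
contact_force: [0.1, -0.1, -0.0]
grip_width: 0.0286
grip_force: 73.1
tcp [0.54128688 0.26149577 0.20286081] [-1.79999410e+02  3.26150274e-02 -1.65743682e+02] [-0.10329254  0.18609546 -1.17411525] 16.7167
slope tilt [np.float64(24.70052705253239), np.float64(24.93119359596682), np.float64(23.190553131574447), np.float64(27.188804141646308)]
x,y,tb, base world
[[ 0.0107  0.0016 -0.0384  0.5685  0.2699  0.1686]
 [ 0.0108  0.0008 -0.0384  0.5689  0.2692  0.1688]
 [ 0.0111  0.0009 -0.0386  0.5692  0.2694  0.1687]
 [ 0.0108  0.0011 -0.0377  0.5685  0.2696  0.1695]]
tcp [0.5412 0.2616 0.2028] [ 1.8000e+02  3.0000e-02 -1.6573e+02] 16.7667
midline tilt 28.893620439222843 n 131 67 rows 16
cyl tilt [25.73964317 -1.13106149] xy@tcp z [0.01175217 0.00068714] rms 0.0017723656334865162
planar tilt 25.655654428937705 x 0.011398070799736714
body t [-0.03788219 -0.0366359  -0.03561452  0.00221398  0.00419583] cap t [0.00818463 0.00887008 0.02784749 0.03417786]
joint tilt [25.60652722 -2.08876599] [0.01162657 0.0002406 ]
```

Run:
```python
from h import *
f=load('scene');P=pts(f);G=cv2.cvtColor(f['frame'],cv2.COLOR_RGB2GRAY).astype(float)
# rod: rows 203..210, cols 376..388, sub-pixel centroid over background
c=[];rows=range(203,211)
for v in rows:
    w=np.clip(G[v,376:390]-80,0,None);c.append((w*np.arange(376,390)).sum()/w.sum())
A=np.polyfit(list(rows),c,1);print('rod slope obs',A[0])
for F in((.664,.2936),):
    a=proj(f,[*F,.125]);b=proj(f,[*F,.085]);print('rod slope pred vertical',(b[0]-a[0])/(b[1]-a[1]),a,b)
# bottle label depth slope in direction ex
yaw=np.radians(14.3);ex=np.array([np.cos(yaw),np.sin(yaw),0])
m=(np.linalg.norm(P[...,:2]-[.69,-.315],axis=-1)<.06)&(P[...,2]>.02)&(P[...,2]<.12)
v,u=np.nonzero(m);X=P[m]
M=np.array([np.r_[np.median(X[v==k]@ex),np.median(X[v==k][:,2])] for k in np.unique(v) if (v==k).sum()>8])
print('bottle depth slope deg',np.degrees(np.arctan(-np.polyfit(M[:,1],M[:,0],1)[0])),len(M))
# vial: observed midline slope vs predicted slope for various tilts, edges at sub-pixel not needed
s=manip.sense();p=s['tool_pos']
hsv=cv2.cvtColor(f['frame'],cv2.COLOR_RGB2HSV)
near=(np.linalg.norm(P[...,:2]-p[:2],axis=-1)<.07)&(P[...,2]>p[2]-.075)&(P[...,2]<p[2]+.04)
b=(cv2.inRange(hsv,(3,100,20),(25,255,220))>0)&near;k,l,st,_=cv2.connectedComponentsWithStats(b.astype(np.uint8));b=l==1+np.argmax(st[1:,4])
vs,us=np.nonzero(b)
for k in np.unique(vs): print(k,us[vs==k].min(),us[vs==k].max(),end=' | ')
B=np.array([.5688,.2695,.1688])
for t in(22,24,26,28,30,32):
    d=-np.sin(np.radians(t))*ex+[0,0,np.cos(np.radians(t))]
    a,c=proj(f,B+.005*d),proj(f,B+.04*d);print(t,round((a[0]-c[0])/(a[1]-c[1]),4),end=' ; ')
```

```text
rod slope obs -0.2565935877741731
rod slope pred vertical -0.25060632350294987 [380.47117963 202.47875738] [377.76764019 213.2667511 ]
bottle depth slope deg 1.455877069192975 31
158 359 360 | 159 355 360 | 160 352 360 | 161 352 360 | 162 352 360 | 163 352 361 | 164 352 361 | 165 353 361 | 166 353 361 | 167 353 361 | 168 353 362 | 169 353 362 | 170 354 362 | 171 354 362 | 172 354 361 | 173 355 358 | 22 0.1245 ; 24 0.15 ; 26 0.1754 ; 28 0.2005 ; 30 0.2255 ; 32 0.2505 ;
```

```bash
python3 -m jog '[[[-0.001,0,-0.001,0,-1],[-0.001,0,-0.001,0,-1],[-0.001,0,-0.001,0,-1],[-0.001,0,-0.001,0,-1],[-0.001,0,-0.001,0,-1]]]'
python3 - <<'E'
from h import *
t=grab('top');P=pts(t);hsv=cv2.cvtColor(t['frame'],cv2.COLOR_RGB2HSV)
g=(cv2.inRange(hsv,(45,120,80),(80,255,255))>0)&(P[...,1]<-.2)
X=P[g];print(len(X),X.mean(0),np.polyfit(X[:,0],X[:,2],1))
try: exec(open('lip.py').read())
except Exception as e: print(e)
s=manip.sense();print(s['tool_pos'],s['qvel'].round(2),s['grip_force'])
E
```

```text
clock: 17.23
tool_pos: [0.5399, 0.2622, 0.2015]
orientation: [180.0, 0.0, -165.7]
contact_force: [0.1, -0.6, -0.2]
grip_width: 0.0283
grip_force: 73.1
175 [ 0.43340892 -0.26713031  0.01435434] [0.01945398 0.00592281]
[-0.46608006  0.49981448 -0.50590629] [-0.00924978  0.0288791  -0.00079965] [-0.02863339  0.2732256 ]
scene 231 lip block x [0.09195623 0.09421999 0.09635568] z [0.22603668 0.23529376 0.24045921]
theta [105.27595113 106.8585605  107.46780646]
top 193 lip block x [0.08539607 0.08807528 0.09126183] z [0.22292789 0.23134665 0.23914087]
theta [103.33771446 104.39277215 105.61367249]
[0.53985263 0.26220313 0.20149595] [-0.03  0.04  0.01  0.03  0.04  0.07] 73.12864780426025
```

```bash
python3 -c "
from workcell import manip
print(manip.close_job())"
```

```text
the job is handed in; nothing more can be done
None
```

The job is handed in at about 17 s: the cover is levered back to its stop (about 103°), the spatula lies flat on the bench, and the blue-capped vial is held steady with its base about 90 mm from the lens, tilted about 28° against the ideal 30°.

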